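# Shift the vacuum line selector to the green slot

## Task

Set the vacuum selector on the lab bench to green: push its lever along the gate slots and fully home into the end of the slot flanked by the two green strips, without putting it into any of the other three coloured slots on the way. Only push the lever with the fingers: do not straddle it with them or grip it. Leave the beaker, the bottle and the timer where they stand, and finish clear of everything.

Things in the scene. Friction and masses are not known exactly. Their poses are not given: they have to be found in the camera images.
- selector: Fixed white box, 140 mm (x) by 160 mm (y), with a level light grey gate plate on top, plate top 120 mm above the bench. Origin: centre of its underside, on the bench, which is also the pivot of the lever. At yaw 0 its x points away from the robot, its y to the robot's left; it stands turned by up to 0.35 rad. Gauge and hose nipples on its sides stick out 12 to 24 mm, below the plate.
- gate_mid (a point): Middle of the gate plate's top. A cross slot 24 mm wide along selector y through this point, and three slots 20 mm wide along selector x at y = -38, 0 and +38 mm, each reaching 40 mm either way to its closed ends. The lever changes slot only along the cross slot (corners rounded by 6 mm). The four outer slot ends have coloured strips, the middle slot none.
- lever_grip (a point): Centre of the lever's violet grip (cylinder 28 mm across, 50 mm long), 170 mm along the lever from its pivot. z axis: along the lever, away from the pivot. Straight 12 mm rod, tilting any way about the fixed pivot; upright, the grip spans 145 to 195 mm above the bench. Takes about 3 N to push at the grip and stays where left. Starts anywhere along the middle slot.
- lever_foot (a point): Point on the rod's axis 130 mm along the lever from the pivot, close to the gate plate: shows where the rod stands in the slots, seen from above, and lies over a mark's origin when the lever is home there. Axes as lever_grip.
- mark_green: Pair of green strips (28 x 12 mm each), one either side of the closed end of one outer slot; which slot varies by run. Origin: on the slot's centre line, 120 mm above the bench, where the rod's centre stands when fully home there (34 mm along selector x and 38 mm along selector y from the plate's middle, signs by corner). Axes as the selector.
- mark_red: Pair of red strips (28 x 12 mm each), one either side of the closed end of one outer slot; which slot varies by run. Origin: on the slot's centre line, 120 mm above the bench, where the rod's centre stands when fully home there (34 mm along selector x and 38 mm along selector y from the plate's middle, signs by corner). Axes as the selector.
- mark_yellow: Pair of yellow strips (28 x 12 mm each), one either side of the closed end of one outer slot; which slot varies by run. Origin: on the slot's centre line, 120 mm above the bench, where the rod's centre stands when fully home there (34 mm along selector x and 38 mm along selector y from the plate's middle, signs by corner). Axes as the selector.
- mark_blue: Pair of blue strips (28 x 12 mm each), one either side of the closed end of one outer slot; which slot varies by run. Origin: on the slot's centre line, 120 mm above the bench, where the rod's centre stands when fully home there (34 mm along selector x and 38 mm along selector y from the plate's middle, signs by corner). Axes as the selector.
- beaker: Bystander: clear plastic beaker, 76 mm across, 100 mm high; origin at the centre of its underside, z up.
- bottle: Bystander: white bottle with a blue cap, 60 mm across, 130 mm high; origin at the centre of its underside, z up.
- timer: Bystander: small white bench timer with a grey screen, 34 x 70 x 58 mm high; origin at the centre of its underside, z up.

How it is judged:
By the outcome, as a careful person would: the job done as asked, in the order asked, and still so for the second after the job is handed in, with the robot touching nothing.
It also fails if it takes over 54 s, if anything falls off the work surface, if the arm or the gripper's body presses on something with over 40 N, if the wrist force passes 120 N, or if a joint passes its speed limit or range.

## Robot

A 7-joint arm with a two-finger parallel gripper is mounted at the origin on the work surface. World frame = base frame: x ahead of the robot, y to its left, z up, the work surface at z = 0. Lengths are in m, angles in rad, forces in N, time in s.
With the tool pointing down it reaches from about 0.4 to 0.85 m from the base axis. Payload 10.4 kg.
Tool frame: the origin (TCP) lies midway between the tips of the shut fingers; the grasp point (between the pads) lies 19 mm behind it; x points along the fingers, y is the direction in which the jaws open and shut, and the axes are right-handed (so a half turn about x gives the same grasp; the last joint's range is limited). The gripper opens to 87 mm and grips with 3 to 60 N. Pads are 19 mm wide; open, the fingers measure 117 mm over their backs; the gripper's body (75 mm by 190 mm) begins 51 mm behind the grasp point.
Start: joints at [1.088, 0.332, -0.065, 1.46, 0.022, 1.35, -0.088], TCP at [0.277, -0.56, 0.223] pointing down, gripper open.
Joint ranges: [-2.6, 2.6], [-0.5, 2.12], [-1.47, 1.34], [0.16, 2.42], [-1.27, 4.41], [0.06, 2.06], [-2.6, 2.6]. Speed limits (rad/s): [2.22, 2.22, 2.79, 2.79, 3.14, 3.14, 3.14].

## Interface

Orientations are given as a unit quaternion [x, y, z, w].
In Python, from bench import r gives the robot as it stands.
- The arm moves only by the shell command python3 -m jog 'ROWS' [OPENING] [FORCE]. ROWS is JSON, a list of rows, each an object with "slide": the shift along the tool's x, y, z in cm, a list of three; "roll": the turn about the tool's x in degrees. A call has 1 to 5 rows; each row is the pose to reach, as a shift and turn from the pose measured when the call began, along the tool's axes at that moment; what a row does not reach only later rows make up. A row lasts 1/12 s, in which the tool goes at most 41.7 mm and 7.16 degrees, less where a joint would pass 70% of its speed; a pose out of reach is approached as far as the arm can. A call with a gripper value outside its range is refused whole. OPENING is the closure, from 0 (fully open) to 1 (shut), set as the call begins (- or left out, the last holds). The fingers move at their own pace and stop on an object; FORCE is the grip in N (left out, the last holds). Time passes only in rows, so rows that repeat a pose let the fingers close. It gives the time, the measured TCP pose, the force and the opening at its end, in the units of the state.
- r.read_state(): the state, without advancing time (a new reading comes with each control period).
- r.camera(name): name is "side" or "top"; returns the picture (384x512x3 uint8, red, green, blue); there is no depth.
- r.camera_info(name): a dict with "intrinsics" (3x3 intrinsics, pixels), "R" (3x3) and "t" (3): a world point X has camera coordinates R X + t. Camera axes: x right, y down, z forward; pixel columns grow to the right and rows downward; lengths in m; the calibration is good to about 2 mm. A picture is of the moment at which its call begins. camera_info takes no time and is no camera call.
- r.close_job(): hands the job in, once; it reports no verdict.
The state is a dict: "time": time; "joint_positions": joint angles; "joint_vel": joint speeds; "joint_torque": joint torques, N m; "ee_pos": TCP position; "eef_rot": TCP orientation; "ft_force": force on the tool from outside, world axes, zero at the start; "torque": the same for the moment, N m; "width": finger opening in m.
Only numpy, scipy, OpenCV 4.12 (cv2) and the standard library are available. Lean on these libraries where they do the work, as an engineer would, in place of code of your own. Each camera call takes 0.05 s, during which the arm holds its last target.

## Working session

There is one attempt and no reset: what is moved stays moved. The work goes in short steps, Python scripts to look and compute and a shell command to move; the robot and the scene stay as the last step left them, time stands still between calls to the robot, and variables do not carry over. Pictures are saved under pics/ and viewed, and the job is handed in when it is done.

```bash
mkdir -p pics; ls; python3 - <<'E'
from bench import r
import cv2
s=r.read_state(); print({k:s[k] for k in('time','ee_pos','eef_rot','ft_force','width')})
for n in('side','top'):
    im=r.camera(n); cv2.imwrite(f'pics/{n}0.png',im[:,:,::-1]); 
    i=r.camera_info(n); print(n,i)
E
```

```text
pics
{'time': 0.0, 'ee_pos': array([ 0.27716232, -0.55974798,  0.22175281]), 'eef_rot': array([-0.68836704, -0.16162144,  0.68863704, -0.1606498 ]), 'ft_force': array([0.71403792, 0.33555803, 0.10976021]), 'width': 0.08672410031157443}
side {'intrinsics': array([[447.74203307,   0.        , 258.55424296],
       [  0.        , 447.74203307, 197.33179125],
       [  0.        ,   0.        ,   1.        ]]), 'R': array([[-0.71547318, -0.69859198,  0.00820778],
       [-0.35964302,  0.35821077, -0.86159268],
       [ 0.59896162, -0.61939833, -0.50753393]]), 't': array([0.46964624, 0.30577986, 0.64915277])}
top {'intrinsics': array([[384.63182731,   0.        , 250.46819423],
       [  0.        , 384.63182731, 190.23959141],
       [  0.        ,   0.        ,   1.        ]]), 'R': array([[ 0.02219656, -0.99915089, -0.03471052],
       [-0.99738194, -0.01974049, -0.06956712],
       [ 0.06882284,  0.0361638 , -0.99697322]]), 't': array([0.03131817, 0.61943361, 0.80856791])}
```

View pics/side0.png

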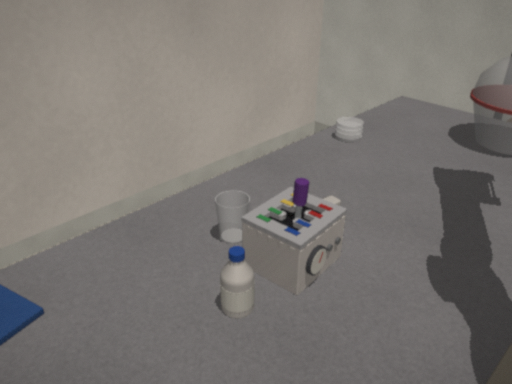

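View pics/top0.png

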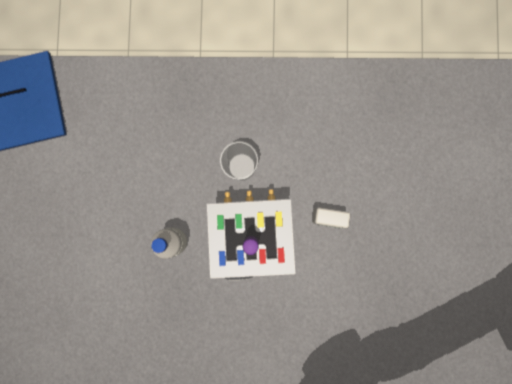

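```bash
python3 - <<'E'
import cv2
a=cv2.imread('pics/top0.png')[80:250,130:330]; cv2.imwrite('pics/top0c.png',cv2.resize(a,None,fx=3.5,fy=3.5,interpolation=cv2.INTER_CUBIC))
E
```

```text
(no output)
```

View pics/top0c.png

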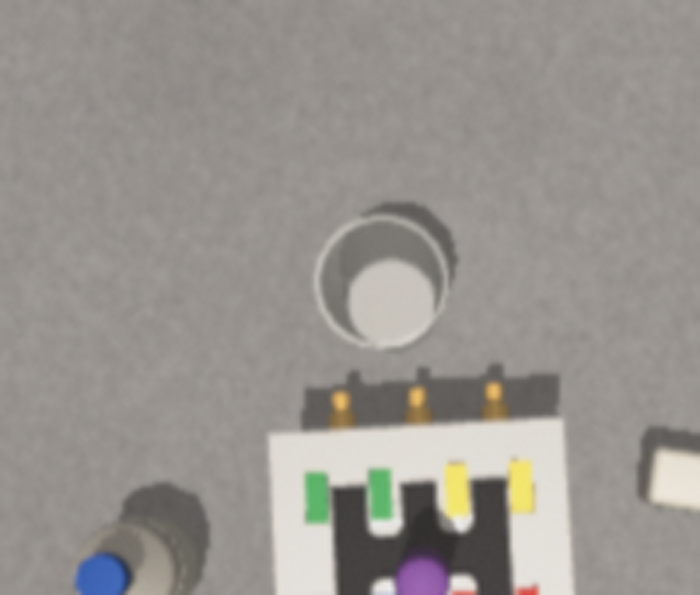

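```bash
python3 - <<'E'
import cv2
a=cv2.imread('pics/top0.png')[190:290,195:305]; cv2.imwrite('pics/top0d.png',cv2.resize(a,None,fx=6,fy=6,interpolation=cv2.INTER_CUBIC))
a=cv2.imread('pics/side0.png')[165:295,200:360]; cv2.imwrite('pics/side0d.png',cv2.resize(a,None,fx=4.5,fy=4.5,interpolation=cv2.INTER_CUBIC))
E
```

```text
(no output)
```

View pics/top0d.png

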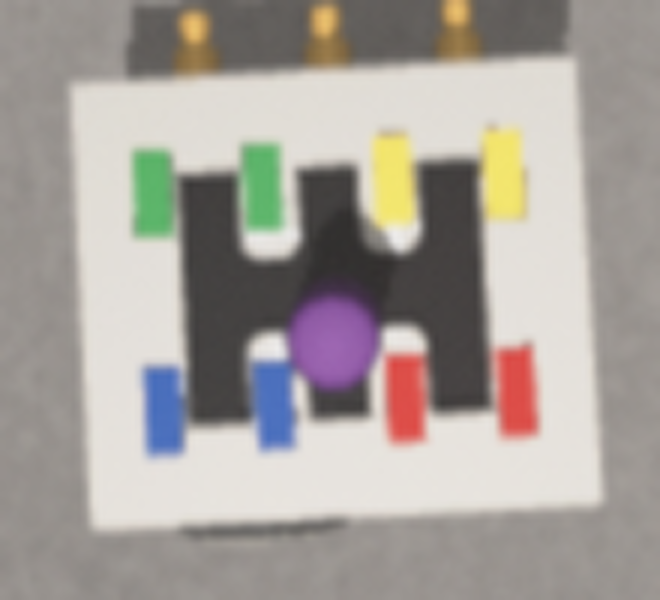

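View pics/side0d.png

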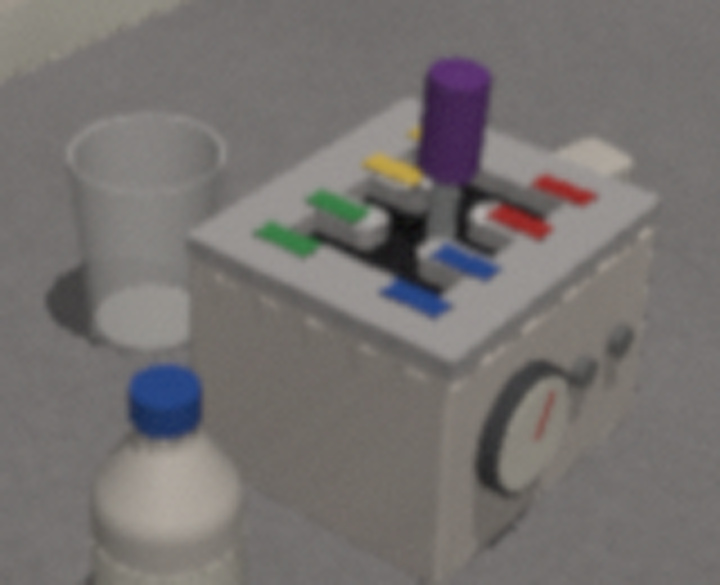

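```bash
cat > h.py <<'E'
import numpy as np
from bench import r
def ray(n,u,v,z):
    i=r.camera_info(n); R=np.array(i['R']);t=np.array(i['t'])
    d=R.T@np.linalg.inv(i['intrinsics'])@[u,v,1]; c=-R.T@t
    return c+d*(z-c[2])/d[2]
def proj(n,X):
    i=r.camera_info(n); p=np.array(i['intrinsics'])@(np.array(i['R'])@X+i['t']); return p[:2]/p[2]
def tri(obs):
    A=[];b=[]
    for n,u,v in obs:
        i=r.camera_info(n); P=np.array(i['intrinsics'])@np.c_[i['R'],i['t']]
        for k,w in((0,u),(1,v)): q=w*P[2]-P[k]; A.append(q[:3]); b.append(-q[3])
    s=np.linalg.lstsq(np.array(A),np.array(b),rcond=None); return s[0]
E
python3 - <<'E'
from h import *
f=lambda u,v:(195+u/6-.4,190+v/6-.4)
C=[ray('top',*f(*p),.12) for p in[(72,84),(576,60),(602,505),(92,529)]]
for c in C: print(c.round(4))
m=np.mean(C,0); e=(C[0]-C[3]+C[1]-C[2]); print('mid',m,'yaw',np.arctan2(e[1],e[0]), [np.linalg.norm(C[i]-C[(i+1)%4]).round(4) for i in range(4)])
e=(C[0]-C[1]+C[3]-C[2]); print(np.arctan2(e[1],e[0])-np.pi/2)
print('griptop',ray('top',*f(334,340),.195))
g=lambda u,v:(200+u/4.5-.4,165+v/4.5-.4)
print('tri top', tri([('top',*f(334,340)),('side',*g(459,76))]))
S=[ray('side',*g(*p),.12) for p in[(190,237),(405,100),(660,197),(452,365)]]
for c in S: print('s',c.round(4))
print(np.mean(S,0))
# slots ends
for n,p in dict(gr=(209,176),ye=(447,162),re=(462,410),bl=(222,423)).items(): print(n,ray('top',*f(*p),.12))
print('bottle',ray('top',160,245,.13),ray('top',167,243,.09),'beaker',ray('top',239,160,.1),'timer',ray('top',333,218,.058))
from scipy.spatial.transform import Rotation as Ro
print(Ro.from_quat(r.read_state()['eef_rot']).as_matrix().round(3))
E
```

```text
[0.5847 0.1239 0.12  ]
[ 0.5956 -0.0357  0.12  ]
[ 0.4571 -0.0458  0.12  ]
[0.4453 0.1134 0.12  ]
mid [0.52068532 0.03895034 0.12      ] yaw 0.07421049702046081 [np.float64(0.16), np.float64(0.1389), np.float64(0.1597), np.float64(0.1398)]
0.07109679481358433
griptop [0.51170968 0.03627954 0.195     ]
tri top [0.51118235 0.03623696 0.19092797]
s [0.5808 0.1248 0.12  ]
s [ 0.5947 -0.0311  0.12  ]
s [ 0.4575 -0.0444  0.12  ]
s [0.4433 0.1159 0.12  ]
[0.5190719  0.04133416 0.12      ]
gr [0.55650678 0.07950123 0.12      ]
ye [0.56259206 0.00438872 0.12      ]
re [ 0.48527476 -0.00175867  0.12      ]
bl [0.47928805 0.07339778 0.12      ]
bottle [0.50492728 0.20782792 0.13      ] [0.50605802 0.20475991 0.09      ] beaker [0.67250208 0.06541613 0.1       ] timer [ 0.5627251  -0.12672845  0.058     ]
[[-0.001  0.444 -0.896]
 [ 0.001 -0.896 -0.444]
 [-1.    -0.001  0.   ]]
```

```bash
python3 -m jog '[{"slide":[0,-2.5,-2.4],"roll":6},{"slide":[0,-5,-4.8],"roll":12},{"slide":[0,-7.5,-7.2],"roll":18},{"slide":[0,-10,-9.6],"roll":22.2},{"slide":[0,-12.5,-12],"roll":22.2}]' 1 20
python3 - <<'E'
from h import *
from scipy.spatial.transform import Rotation as Ro
s=r.read_state();M=Ro.from_quat(s['eef_rot']).as_matrix();print(M.round(3))
print(M.T@(np.array([.465,.033,.222])-s['ee_pos'])*100)
E
```

```text
time: 0.52
ee_pos: [0.3293, -0.3928, 0.2216]
eef_rot: [-0.706, -0.024, 0.707, -0.023]
ft_force: [0.6, 0.7, 0.3]
width: 0.0607
[[-0.001  0.067 -0.998]
 [ 0.001 -0.998 -0.067]
 [-1.    -0.001  0.001]]
[ 5.26689601e-03 -4.15700975e+01 -1.63962580e+01]
```

```bash

python3 -m jog '[{"slide":[0,-3.6,-1.4]},{"slide":[0,-7.2,-2.8]},{"slide":[0,-10.8,-4.2]},{"slide":[0,-14.4,-5.6]},{"slide":[0,-18,-7]}]'
python3 -m jog '[{"slide":[0,-3.6,-1.4]},{"slide":[0,-7.2,-2.8]},{"slide":[0,-10.8,-4.2]},{"slide":[0,-14.4,-5.6]},{"slide":[0,-18,-7]}]'
python3 - <<'E'
from h import *
from scipy.spatial.transform import Rotation as Ro
s=r.read_state();M=Ro.from_quat(s['eef_rot']).as_matrix();print(M.round(3))
print(M.T@(np.array([.460,.033,.150])-s['ee_pos'])*100)
E
```

```text
[[-0.001  0.067 -0.998]
 [ 0.001 -0.998 -0.067]
 [-1.    -0.001  0.001]]
[  7.2057952  -41.59322636 -15.90446821]invalid input at $[0]: expected keys slide, roll
invalid input at $[0]: expected keys slide, roll
```

```bash

python3 -m jog '[{"slide":[0,-3.6,-1.4],"roll":0},{"slide":[0,-7.2,-2.8],"roll":0},{"slide":[0,-10.8,-4.2],"roll":0},{"slide":[0,-14.4,-5.6],"roll":0},{"slide":[0,-18,-7],"roll":0}]'
python3 -m jog '[{"slide":[0,-3.6,-1.4],"roll":0},{"slide":[0,-7.2,-2.8],"roll":0},{"slide":[0,-10.8,-4.2],"roll":0},{"slide":[0,-14.4,-5.6],"roll":0},{"slide":[0,-18,-7],"roll":0}]'
python3 - <<'E'
from h import *
from scipy.spatial.transform import Rotation as Ro
s=r.read_state();M=Ro.from_quat(s['eef_rot']).as_matrix();print(M.round(3))
print(M.T@(np.array([.460,.033,.150])-s['ee_pos'])*100)
E
```

```text
time: 0.93
ee_pos: [0.387, -0.2066, 0.2216]
eef_rot: [-0.706, -0.024, 0.707, -0.023]
ft_force: [0.1, -0.3, 0.4]
width: 0.0281
time: 1.35
ee_pos: [0.4447, -0.0204, 0.2218]
eef_rot: [-0.706, -0.024, 0.707, -0.023]
ft_force: [0.9, -0.6, -0.1]
width: 0.0017
[[-0.001  0.067 -0.998]
 [ 0.001 -0.998 -0.067]
 [-1.    -0.001  0.001]]
[ 7.18013002 -5.21984863 -1.88980106]
```

```bash

python3 -m jog '[{"slide":[0,-2.6,-0.9],"roll":0},{"slide":[0,-5.2,-1.9],"roll":0},{"slide":[2.4,-5.2,-1.9],"roll":0},{"slide":[4.8,-5.2,-1.9],"roll":0},{"slide":[7.2,-5.2,-1.9],"roll":0}]'
python3 - <<'E'
from h import *; import cv2
a=r.camera('top')[180:300,190:320]; b=r.camera('side')[150:280,210:350]
k=lambda a,w:cv2.resize(a[:,:,::-1],(w,500),interpolation=cv2.INTER_CUBIC)
cv2.imwrite('pics/t1.png',k(a,542));cv2.imwrite('pics/s1.png',k(b,538))
E
```

```text
time: 1.77
ee_pos: [0.4601, 0.0334, 0.1489]
eef_rot: [-0.706, -0.024, 0.707, -0.024]
ft_force: [1.3, -0.1, -1.0]
width: 0.0001
```

View pics/t1.png

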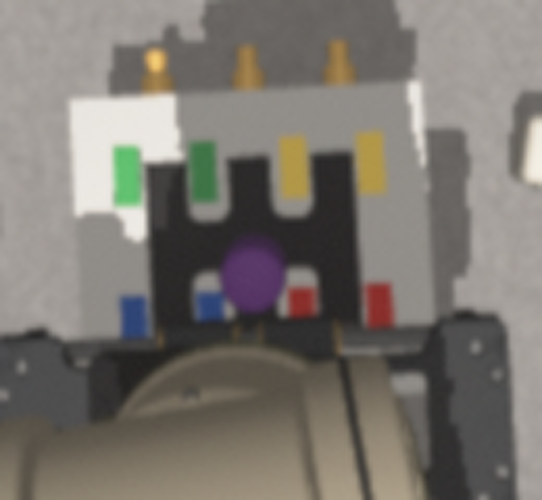

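View pics/s1.png

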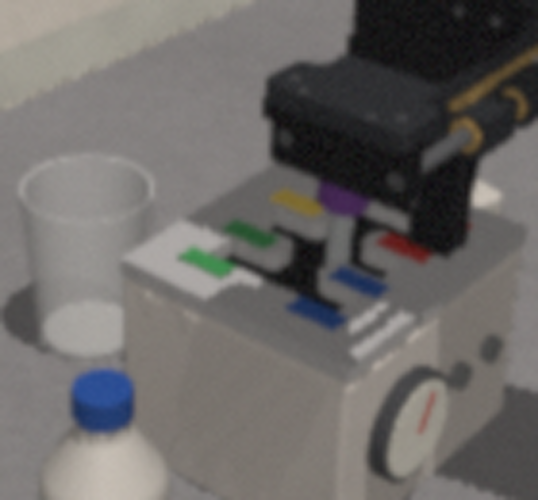

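```bash

python3 -m jog '[{"slide":[0,0,-1],"roll":0},{"slide":[0,0,-2],"roll":0},{"slide":[0,0,-2.5],"roll":0}]'
python3 -m jog '[{"slide":[0,0,-0.3],"roll":0},{"slide":[0,0,-0.6],"roll":0}]'
python3 -m jog '[{"slide":[0,0,-0.3],"roll":0},{"slide":[0,0,-0.5],"roll":0}]'
python3 - <<'E'
from h import *; import cv2
a=r.camera('top')[180:300,190:320]; b=r.camera('side')[150:280,210:350]
k=lambda a,w:cv2.resize(a[:,:,::-1],(w,500),interpolation=cv2.INTER_CUBIC)
cv2.imwrite('pics/t2.png',np.hstack([k(a,400),k(b,400)]))
E
```

```text
time: 2.12
ee_pos: [0.4842, 0.0342, 0.1475]
eef_rot: [-0.705, -0.024, 0.709, -0.023]
ft_force: [-0.4, 0.7, 0.4]
width: 0.0006
time: 2.28
ee_pos: [0.4907, 0.0347, 0.1482]
eef_rot: [-0.705, -0.024, 0.709, -0.023]
ft_force: [-2.9, 0.1, 1.3]
width: 0.0005
time: 2.45
ee_pos: [0.496, 0.0351, 0.1485]
eef_rot: [-0.705, -0.024, 0.709, -0.023]
ft_force: [-2.3, 0.5, 2.5]
width: 0.0003
```

View pics/t2.png

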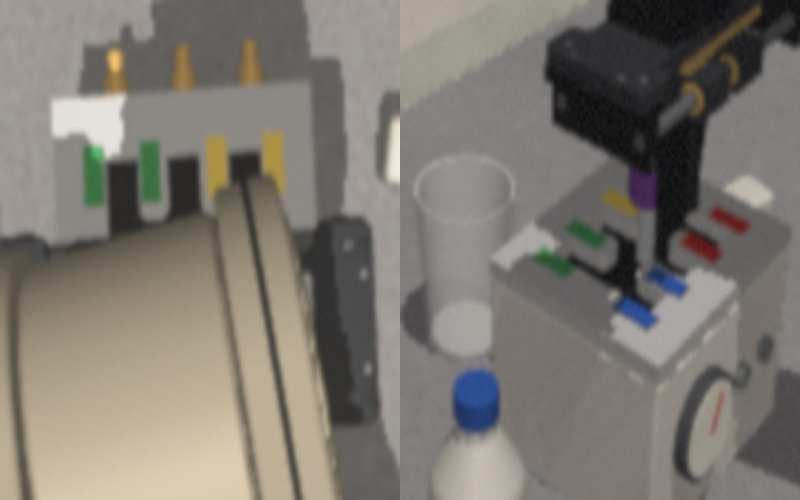

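```bash

python3 -m jog '[{"slide":[0,0,1.2],"roll":0},{"slide":[0,0,2.4],"roll":0},{"slide":[0,1.6,2.5],"roll":0},{"slide":[0,3.2,2.5],"roll":0},{"slide":[0,4.9,2.5],"roll":0}]'
python3 - <<'E'
from h import *; import cv2
a=r.camera('top')[180:300,190:320]; b=r.camera('side')[150:280,210:350]
k=lambda a,w:cv2.resize(a[:,:,::-1],(w,500),interpolation=cv2.INTER_CUBIC)
cv2.imwrite('pics/t3.png',np.hstack([k(a,400),k(b,400)]))
E
python3 -m jog '[{"slide":[0,0,-1.2],"roll":0},{"slide":[0,0,-2.5],"roll":0},{"slide":[0,0,-3.7],"roll":0},{"slide":[0,0,-4.9],"roll":0},{"slide":[0,0,-4.9],"roll":0}]'
```

```text
time: 2.97
ee_pos: [0.4742, -0.0159, 0.1487]
eef_rot: [-0.705, -0.024, 0.708, -0.023]
ft_force: [0.0, -0.5, -0.0]
width: 0.0004
time: 3.48
ee_pos: [0.5248, -0.0144, 0.1483]
eef_rot: [-0.705, -0.023, 0.708, -0.022]
ft_force: [-0.5, -0.0, -0.4]
width: 0.0003
```

View pics/t3.png

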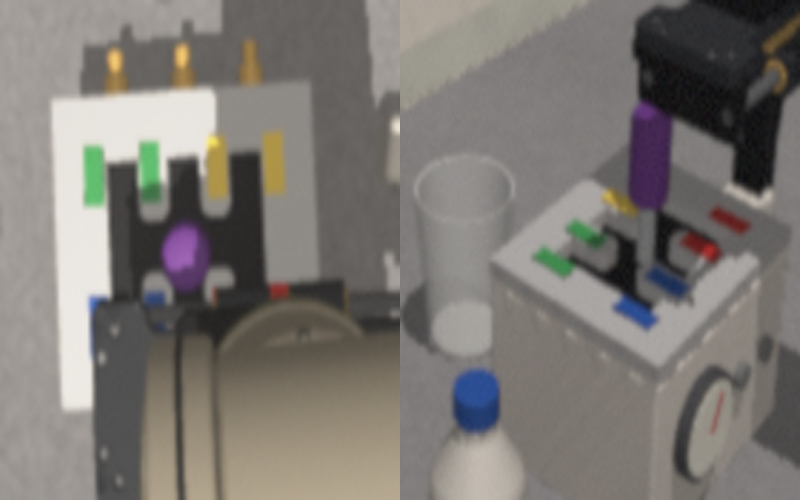

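```bash

python3 -m jog '[{"slide":[0,-1,0],"roll":0},{"slide":[0,-2,0],"roll":0},{"slide":[0,-2.8,0],"roll":0},{"slide":[0,-3.4,0],"roll":0},{"slide":[0,-4,0],"roll":0}]'
python3 -m jog '[{"slide":[0,-0.5,0],"roll":0},{"slide":[0,-1,0],"roll":0},{"slide":[0,-1.5,0],"roll":0}]'
python3 - <<'E'
from h import *; import cv2
a=r.camera('top')[180:300,190:320]; b=r.camera('side')[150:280,210:350]
k=lambda a,w:cv2.resize(a[:,:,::-1],(w,500),interpolation=cv2.INTER_CUBIC)
cv2.imwrite('pics/t4.png',np.hstack([k(a,400),k(b,400)]))
E
```

```text
time: 3.9
ee_pos: [0.522, 0.0263, 0.1487]
eef_rot: [-0.706, -0.023, 0.708, -0.022]
ft_force: [0.1, -2.6, 2.0]
width: 0.0006
time: 4.15
ee_pos: [0.5207, 0.0414, 0.1485]
eef_rot: [-0.705, -0.023, 0.708, -0.022]
ft_force: [-0.8, -3.1, -1.7]
width: 0.0003
```

View pics/t4.png

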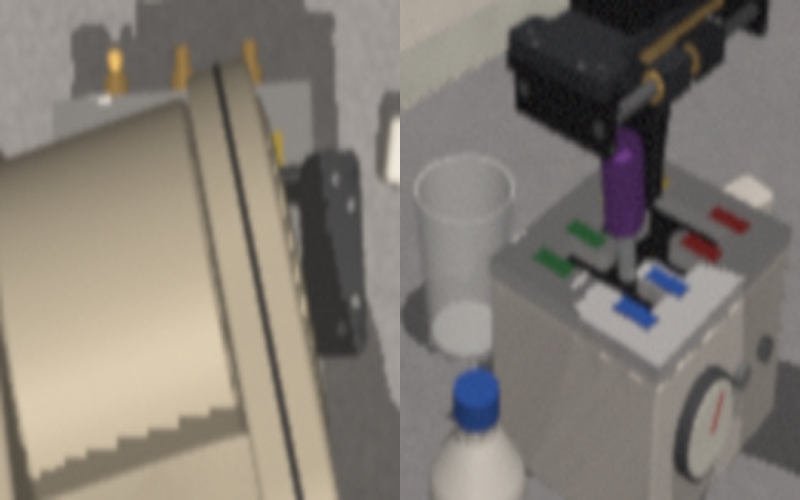

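```bash

python3 -m jog '[{"slide":[0,-0.4,0],"roll":0},{"slide":[0,-0.8,0],"roll":0},{"slide":[0,-0.8,0],"roll":0}]'
python3 -m jog '[{"slide":[0,-0.3,0],"roll":0},{"slide":[0,-0.5,0],"roll":0},{"slide":[0,-0.5,0],"roll":0}]'
python3 - <<'E'
from h import *; import cv2
b=r.camera('side')[150:280,210:350]
k=lambda a,w:cv2.resize(a[:,:,::-1],(w,500),interpolation=cv2.INTER_CUBIC)
cv2.imwrite('pics/t5.png',k(b,538))
for y in(.034,.038,.042):
  x=0;p=np.array([.52,.04,0])+np.array([x*.997-y*.073,x*.073+y*.997,np.sqrt(.13**2-y*y)]);q=p*1; o=np.array([.52,.04,0])
  print(y,[(proj('side',o+(p-o)*k/.13)-[210,150])*3.84 for k in(.13,.145,.195)])
E
```

```text
time: 4.5
ee_pos: [0.5201, 0.0509, 0.1485]
eef_rot: [-0.705, -0.024, 0.708, -0.023]
ft_force: [-0.4, -1.7, -0.3]
width: 0.0005
time: 4.75
ee_pos: [0.5197, 0.0565, 0.1485]
eef_rot: [-0.705, -0.024, 0.708, -0.023]
ft_force: [0.0, -1.7, -1.3]
width: 0.0002
0.034 [array([285.1584211 , 258.68998197]), array([281.39540773, 237.14005275]), array([268.18204049, 161.47007731])]
0.038 [array([280.15168738, 264.00266539]), array([275.73276481, 243.07864671]), array([260.19434493, 169.5027506 ])]
0.042 [array([275.11071783, 269.58044348]), array([270.02833539, 249.32198868]), array([252.13246089, 177.98875688])]
```

View pics/t5.png

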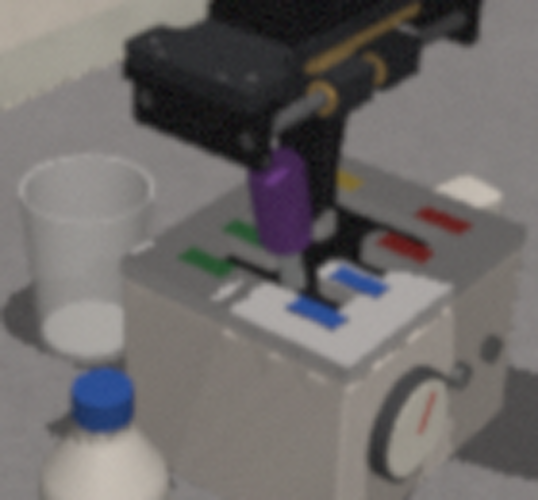

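```bash

python3 -m jog '[{"slide":[0,-0.3,0],"roll":0},{"slide":[0,-0.6,0],"roll":0},{"slide":[0,-0.6,0],"roll":0}]'
python3 - <<'E'
from h import *; import cv2
b=r.camera('side')[150:280,210:350]
k=lambda a,w:cv2.resize(a[:,:,::-1],(w,500),interpolation=cv2.INTER_CUBIC)
cv2.imwrite('pics/t6.png',k(b,538))
E
```

```text
time: 5.05
ee_pos: [0.5193, 0.0631, 0.1486]
eef_rot: [-0.705, -0.024, 0.708, -0.023]
ft_force: [0.2, -2.5, -1.1]
width: 0.0004
```

View pics/t6.png

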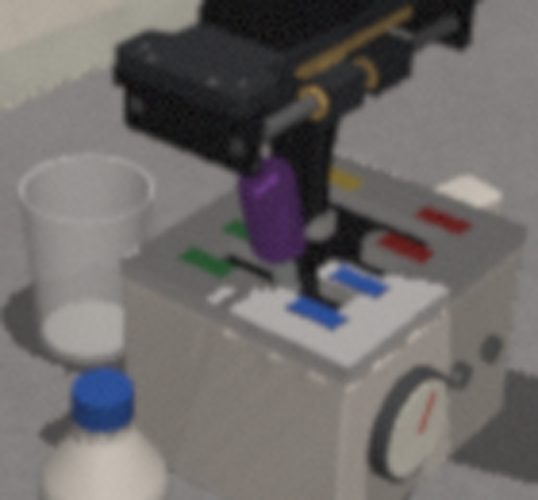

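```bash

python3 -m jog '[{"slide":[0,1.2,0],"roll":0},{"slide":[0,2.2,0.6],"roll":0},{"slide":[0,2.4,2.2],"roll":0},{"slide":[0,2.4,4],"roll":0},{"slide":[0,2.4,5.6],"roll":0}]'
python3 - <<'E'
from h import *; import cv2
a=r.camera('top')[180:300,190:320]; b=r.camera('side')[150:280,210:350]
k=lambda a,w:cv2.resize(a[:,:,::-1],(w,500),interpolation=cv2.INTER_CUBIC)
cv2.imwrite('pics/t7.png',k(a,542)); cv2.imwrite('pics/s7.png',k(b,538))
E
```

```text
time: 5.52
ee_pos: [0.4644, 0.0345, 0.1487]
eef_rot: [-0.705, -0.024, 0.708, -0.022]
ft_force: [-0.4, 0.9, 0.2]
width: 0.0003
```

View pics/t7.png

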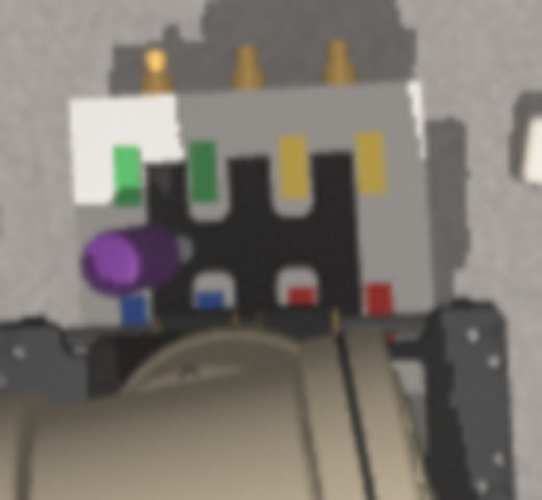

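View pics/s7.png

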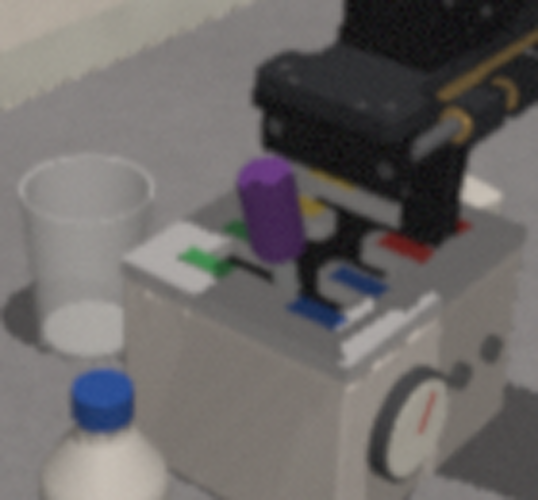

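```bash
cat >> h.py <<'E'
from scipy.optimize import least_squares
O=np.array([.520,.0400,0]);EX=np.array([.9973,.073,0]);EY=np.array([-.073,.9973,0])
def lev(obs):
    f=lambda q:np.concatenate([(proj(n,O+(EX*q[0]+EY*q[1]+[0,0,np.sqrt(.13**2-q@q)])*.195/.13)-[u,v]) for n,u,v in obs])
    s=least_squares(f,[0.,.02]);return s.x,s.fun
E
python3 - <<'E'
from h import *
t=('top',190+112/4.17-.4,180+264/4.17-.4); s=('side',210+266/3.84-.4,150+170/3.84-.4)
print(lev([t]));print(lev([s]));print(lev([t,s]))
E
```

```text
(array([-0.0003989 ,  0.03665223]), array([ 6.67910172e-12, -2.98427949e-12]))
(array([-0.00091473,  0.03701308]), array([0.00000000e+00, 4.26325641e-13]))
(array([-0.00056641,  0.03675799]), array([-0.08197028,  0.14973285, -0.09679051, -0.23221979]))
```

```bash

python3 -m jog '[{"slide":[0.2,-1.5,0],"roll":0},{"slide":[0.4,-3,0],"roll":0},{"slide":[0.6,-4.6,0],"roll":0},{"slide":[0.6,-4.6,-1.2],"roll":0},{"slide":[0.6,-4.6,-2.4],"roll":0}]'
python3 -m jog '[{"slide":[0,0,-0.8],"roll":0},{"slide":[0,0,-1.6],"roll":0},{"slide":[0,0,-2.2],"roll":0}]'
python3 - <<'E'
from h import *; import cv2
b=r.camera('side')[150:280,210:350]
k=lambda a,w:cv2.resize(a[:,:,::-1],(w,500),interpolation=cv2.INTER_CUBIC)
cv2.imwrite('pics/s8.png',k(b,538))
p=r.read_state()['ee_pos']-O;print(p@EX,p@EY)
E
```

```text
time: 6.03
ee_pos: [0.4853, 0.0826, 0.1432]
eef_rot: [-0.706, -0.025, 0.708, -0.024]
ft_force: [0.1, -1.1, 1.1]
width: 0.0004
time: 6.28
ee_pos: [0.5079, 0.084, 0.143]
eef_rot: [-0.705, -0.025, 0.708, -0.023]
ft_force: [-4.4, 0.3, 2.1]
width: 0.0006
-0.008223441406362674 0.04466487052528036
```

View pics/s8.png

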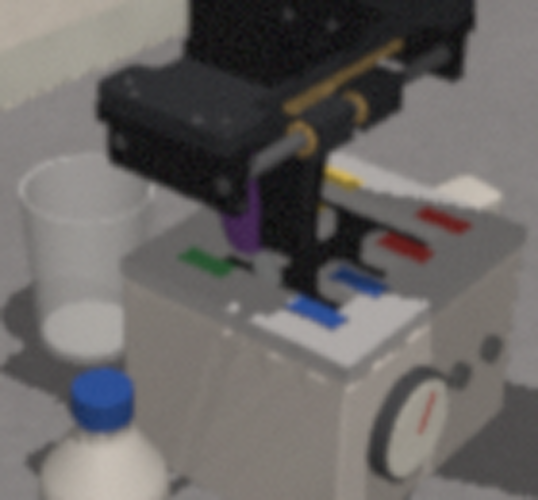

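Lever is going +x toward green, with no sign of jamming. Continue in small steps while watching force.

```bash

python3 -m jog '[{"slide":[0,0,-0.5],"roll":0},{"slide":[0,0,-1],"roll":0},{"slide":[0,0,-1.4],"roll":0}]'
python3 -m jog '[{"slide":[0,0,-0.3],"roll":0},{"slide":[0,0,-0.6],"roll":0}]'
python3 - <<'E'
from h import *; import cv2
b=r.camera('side')[150:280,210:350]
k=lambda a,w:cv2.resize(a[:,:,::-1],(w,500),interpolation=cv2.INTER_CUBIC)
cv2.imwrite('pics/s9.png',k(b,538))
p=r.read_state()['ee_pos']-O;print(p@EX,p@EY)
E
```

```text
time: 6.58
ee_pos: [0.5226, 0.0847, 0.1427]
eef_rot: [-0.705, -0.024, 0.708, -0.023]
ft_force: [-2.7, -0.2, -1.1]
width: 0.0006
time: 6.75
ee_pos: [0.5286, 0.085, 0.1423]
eef_rot: [-0.705, -0.024, 0.708, -0.023]
ft_force: [-3.0, -0.8, -1.5]
width: 0.0004
0.01238228909027183 0.04422782567256162
```

View pics/s9.png

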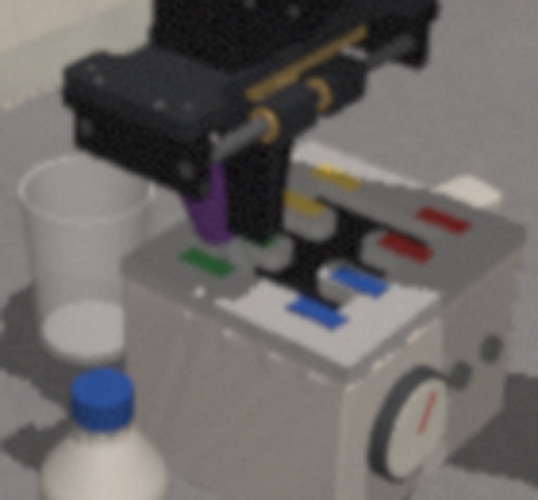

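Push on until the force rises at the slot end.

```bash

python3 -m jog '[{"slide":[0,0,-0.2],"roll":0},{"slide":[0,0,-0.4],"roll":0}]'
python3 -m jog '[{"slide":[0,0,-0.2],"roll":0},{"slide":[0,0,-0.3],"roll":0}]'
python3 -m jog '[{"slide":[0,0,-0.2],"roll":0},{"slide":[0,0,-0.2],"roll":0}]'
```

```text
time: 6.97
ee_pos: [0.5331, 0.0852, 0.1423]
eef_rot: [-0.705, -0.024, 0.708, -0.023]
ft_force: [-1.9, -0.5, -1.2]
width: 0.0004
time: 7.13
ee_pos: [0.5344, 0.0853, 0.1419]
eef_rot: [-0.704, -0.024, 0.71, -0.023]
ft_force: [-14.6, -1.2, 5.5]
width: 0.0004
time: 7.3
ee_pos: [0.5346, 0.0854, 0.1417]
eef_rot: [-0.702, -0.024, 0.711, -0.024]
ft_force: [-13.6, -1.7, 8.1]
width: 0.0004
```

```bash

python3 -m jog '[{"slide":[0,0,1],"roll":0},{"slide":[0,0,2.5],"roll":0},{"slide":[0,0,5],"roll":0},{"slide":[-2,0,8],"roll":0},{"slide":[-4,0,9],"roll":0}]'
python3 -m jog '[{"slide":[-3,1,0],"roll":0},{"slide":[-6,4,0],"roll":0},{"slide":[-6,8,0],"roll":0},{"slide":[-6,12,0],"roll":0},{"slide":[-6,16,0],"roll":0}]'
python3 -m jog '[{"slide":[0,4,0],"roll":0},{"slide":[0,8,0],"roll":0},{"slide":[0,12,0],"roll":0},{"slide":[0,16,0],"roll":0},{"slide":[0,20,0],"roll":0}]'
python3 - <<'E'
from h import *; import cv2
A=r.camera('top');B=r.camera('side')
cv2.imwrite('pics/T10.png',np.hstack([cv2.resize(q,(400,300))[:,:,::-1] for q in(A,B)]))
a=A[180:300,190:320]; b=B[150:280,210:350]
k=lambda a,w:cv2.resize(a[:,:,::-1],(w,500),interpolation=cv2.INTER_CUBIC)
cv2.imwrite('pics/t10.png',k(a,542)); cv2.imwrite('pics/s10.png',k(b,538))
E
```

```text
time: 7.72
ee_pos: [0.4424, 0.0794, 0.1827]
eef_rot: [-0.701, -0.024, 0.712, -0.025]
ft_force: [2.1, -0.1, 0.5]
width: 0.0004
time: 8.13
ee_pos: [0.4552, -0.0821, 0.2442]
eef_rot: [-0.703, -0.024, 0.711, -0.025]
ft_force: [1.5, 0.1, -1.0]
width: 0.0004
time: 8.55
ee_pos: [0.4694, -0.2841, 0.2452]
eef_rot: [-0.703, -0.023, 0.71, -0.026]
ft_force: [1.0, 0.3, 0.1]
width: 0.0006
```

View pics/t10.png

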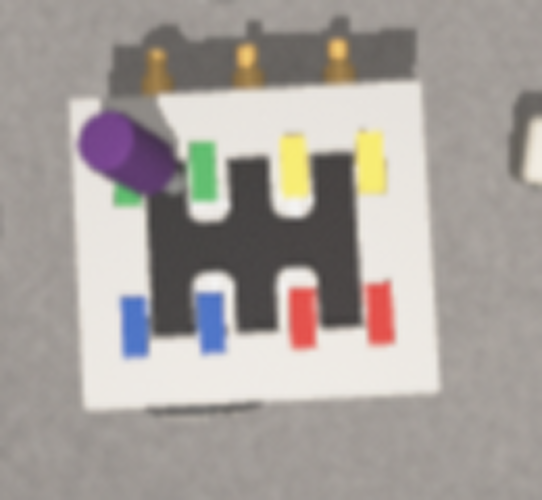

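View pics/s10.png

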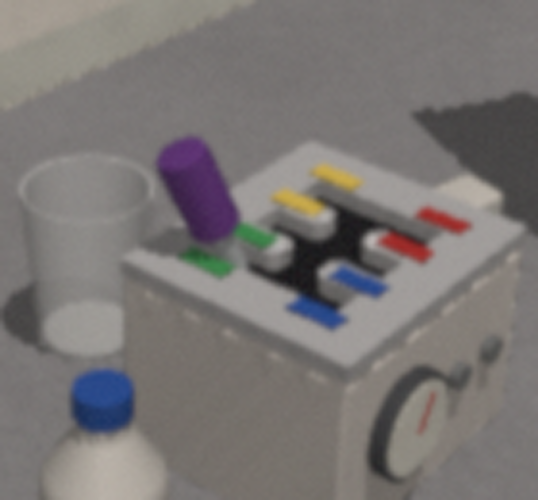

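View pics/T10.png

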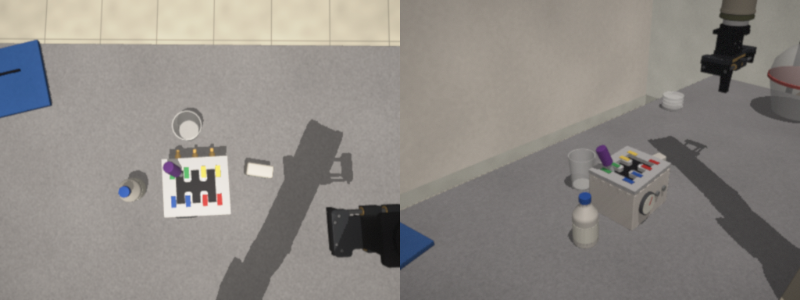

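```bash
python3 - <<'E'
from h import *
t=('top',190+107/4.17-.4,180+141/4.17-.4); s=('side',210+184/3.84-.4,150+154/3.84-.4)
print(lev([t]));print(lev([s]));print(lev([t,s]))
E
```

```text
(array([0.03344637, 0.03712312]), array([2.84217094e-14, 2.84217094e-14]))
(array([0.03012826, 0.03983185]), array([-1.13686838e-13,  1.42108547e-13]))
(array([0.03287394, 0.03768252]), array([-0.45473684,  0.51670264, -0.56941678, -1.33955837]))
```

```bash
python3 -c "
from bench import r
print(r.read_state()['joint_vel'].round(3));print(r.close_job())"
```

```text
[-0.043 -0.047 -0.084  0.056 -0.044  0.01  -0.062]
the job is handed in; nothing more can be done
None
```

The lever is home in the green slot and the job is handed in, at about 8.6 s on the robot's clock.

- **Moves:** I pushed with the shut fingers only. First I nudged the lever to the middle of its slot, then pushed it along the cross slot, then into the green slot. It never entered another coloured slot.
- **At the slot end:** The push force rose from about 3 N to 14 N, and the tool stopped advancing.
- **Last look:** The top camera puts the rod at (33.4, 37.1) mm from the plate's middle, against (34, 38) mm for home. The side camera disagreed slightly, at (30.1, 39.8) mm. That difference is in the direction of the side camera's 2–3 mm offset on the plate's middle. I took the force rise and the top view as showing it home.
- **Bystanders:** In the last picture, the beaker, bottle and timer stand where they started.
- **Robot:** It ended about 0.3 m clear of the selector. Its joints were still settling slightly (under 0.1 rad/s) when I handed in.

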